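Hang the brush caddy on its wall cleat

ROBOT

A 6-joint arm with a two-finger parallel gripper is mounted at the origin on the work surface. World frame = base frame: x ahead of the robot, y to its left, z up, the work surface at z = 0. Lengths are in mm, angles in rad, forces in N, time in s.
With the tool pointing down it reaches from about 275 to 825 mm from the base axis. Payload 4.9 kg.
Tool frame: the origin (TCP) lies at the very end of the fingers, on their centre line; the grasp point (between the pads) lies 19 mm behind it; z points along the fingers, y is the direction in which the jaws open and shut (so a half turn about z gives the same grasp; the last joint's range is limited). The gripper opens to 85 mm and grips with 20 to 120 N. Pads are 22 mm wide; open, the fingers measure 114 mm over their backs; the gripper's body (76 mm by 85 mm) begins 54 mm behind the grasp point. The pads swing forward as they close: fully open they stand 13 mm farther back than shut.
Start: joints at [-1.381, 0.326, -0.193, 1.052, 0, 1.437], TCP at [175.006, -521.432, 231.281] pointing down, gripper open.
Joint ranges: [-2.65, 2.65], [-0.97, 1.79], [-1.3, 1.35], [-1.93, 2.1], [-1.47, 1.37], [-3.14, 3.14]. Speed limits (rad/s): [2.57, 2.57, 3.14, 3.14, 3.14, 3.14].

INTERFACE

Orientations are given as [roll, pitch, yaw] about the fixed x, y, z axes, in that order (R = Rz(yaw) Ry(pitch) Rx(roll)).
In Python, from bench import bot, solve_ik, imaging gives the robot as it stands. Calls block until the motion is done:
- bot.move_ptp(position, orientation): joint-space move of the TCP to a pose.
- bot.movel(position, rot=None, max_speed=150, threshold=None): straight line of the TCP; rot=None keeps the orientation; max_speed is the mean speed in mm/s. With threshold (N) it stops when the force on the tool has changed by that much, and returns True; else False.
- bot.move_j(angles): joint-space move.
- bot.grip(opening, effort=None): opening from 0.0 (shut) to 1.0 (fully open); effort is the grip in N (None keeps the last); returns when the fingers have stopped.
- bot.dwell(seconds).
- solve_ik(position, orientation): joint angles nearest the present ones, or None.
- bot.get_state(): the state.
- imaging.capture(name): name is "side" or "top" or "wrist"; returns the picture (480x640x3 uint8, blue, green, red); there is no depth.
- imaging.camera_model(name): a dict with "K" (3x3 intrinsics, pixels), "k1" (the pictures are not rectified: a ray, as slopes to the right and down, at radius r is drawn at 1 + k1 r^2 times it, then the intrinsics apply), "position" and "rotation" of the camera in the world. Camera axes: x right, y up, looking along -z (the intrinsics and any distortion apply to the point x, -y, -z); pixel columns grow to the right and rows downward; lengths in mm; the calibration is good to about 2 mm. A picture is of the moment at which its call begins: read the wrist's pose just before it. camera_model takes no time and is no camera call; for the wrist camera it gives the pose at the moment of the call.
A pose or a line that the arm cannot do raises bot.IKError and nothing moves.
- bot.sign_off(): hands the job in, once; it reports no verdict.
The state is a dict: "t": time; "qpos": joint angles; "joint_velocities": joint speeds; "effort": joint torques, N m; "tcp_pos": TCP position; "orientation": TCP orientation; "contact_force": force on the tool from outside, world axes, zero at the start; "wrist_torque": the same for the moment, N m; "opening": opening from 0.0 (shut) to 1.0 (fully open).
Only numpy, scipy, OpenCV 4.12 (cv2) and the standard library are available. Lean on these libraries where they do the work, as an engineer would, in place of code of your own. Each camera call takes 0.05 s, during which the arm holds its last target. There are 200 camera calls.

TASK

Hang the black brush caddy on the angled metal cleat of the yellow board: pick it up by its handle, tip its top towards the board so that the angled strip on its back goes over the cleat, then lower it gently until the strip locks behind the cleat and let go. It must hang upright with its back flush to the board and the whole strip on the cleat; do not bang or force it against the board or cleat, do not let it drop, and leave everything else alone.

Things in the scene. Friction and masses are not known exactly. Their poses are not given: they have to be found in the camera images.
- caddy_grip (a point): Centre of the handle of the black open caddy (loose, 0.25-0.5 kg, 80 mm deep, 120 wide, rim 70 mm above its underside; two small brushes fixed inside). Handle bar 60 mm long (x), 18 wide (y), 24 high, centre 102 mm above the underside; grip it across its width. x points to the caddy's back, z up. Outer face of the back wall 38 mm along +x, its top 2 mm below this point.
- strip_edge (a point): Middle of the lower edge (mid-thickness) of the angled metal strip on the caddy's back: 57.5 mm along x from caddy_grip, 28 mm below it. The strip is a 5 mm sheet, 110 mm wide; from this edge it rises 21 mm while leaning 15 mm back towards the caddy (35 degrees from vertical). Axes as caddy_grip. It wedges behind the cleat: pressing over about 8 N is forcing it.
- caddy_heel (a point): Middle of the rear face of the two 12 mm high feet that stick out 22 mm from the low back of the caddy: 60 mm along x from caddy_grip, 92 mm below it. They touch the board when the caddy hangs. Axes as caddy_grip.
- panel: Yellow perforated board fixed upright on the table, 300 mm wide, 205 high, 18 thick. Origin: foot of its front face, middle of its width. x points into the board (away from its front), y along it, z up. A steel foot plate 10 mm high reaches 25 mm in front of it.
- cleat_mid (a point): Nominal mid-root of the cleat on the board's face, 135 mm up, axes as panel. Cleat: 5 mm sheet, 180 wide, leaning 35 degrees off the board; crest 23 mm above its root, 15-20 mm off the board, open groove behind. It is clamped up to 18 mm higher or lower than this point, unmeasured: find it by feel or eye. Hung home, strip_edge is about 8 mm above the true root, 2.5 mm off the board.
Not all that is in view belongs to the job. Several things look just like the part that bears caddy_grip: the one meant starts nearest to the robot's base.

How it is judged:
By the outcome, as a careful person would: the job done as asked, in the order asked, and still so for the second after the job is handed in, with the robot touching nothing.
It also fails if it takes over 59 s, if anything falls off the work surface, if the arm or the gripper's body presses on something with over 40 N, if the wrist force passes 120 N, or if a joint passes its speed limit or range.

## Working session

There is one attempt and no reset: what is moved stays moved. The work goes in short steps, each a Python script; the robot and the scene stay as the last script left them, time stands still between calls to the robot, and variables do not carry over. Pictures are saved under pics/ and viewed, about 8 in all and at most 12, crops included, and the job is handed in when it is done.

```bash
ls; mkdir -p pics; python3 - <<'E'
from bench import bot, imaging
import cv2, numpy as np
for n in ("top","side"):
    im=imaging.capture(n); cv2.imwrite(f"pics/{n}0.png",im)
for n in ("top","side","wrist"):
    m=imaging.camera_model(n); print(n,{k:np.round(np.array(v),4).tolist() for k,v in m.items()})
print(bot.get_state())
E
```

```text
pics
top {'K': [[606.252, 0.0, 316.217], [0.0, 606.252, 243.6772], [0.0, 0.0, 1.0]], 'k1': -0.1538, 'position': [399.552, 171.922, 1474.8378], 'rotation': [0.0847, 0.0038, -1.5612]}
side {'K': [[568.522, 0.0, 316.7517], [0.0, 568.522, 241.0513], [0.0, 0.0, 1.0]], 'k1': -0.0984, 'position': [438.4026, -623.5187, 1005.2151], 'rotation': [0.725, -0.0151, -0.0573]}
wrist {'K': [[354.9011, 0.0, 320.8462], [0.0, 354.9011, 239.9091], [0.0, 0.0, 1.0]], 'k1': -0.0359, 'position': [241.2192, -500.0434, 374.1354], 'rotation': [-0.2797, 0.0019, -1.2478]}
{'t': 0.1, 'qpos': array([-1.38122010e+00,  3.26890367e-01, -1.93512283e-01,  1.05201023e+00,
       -2.84363189e-05,  1.43659651e+00]), 'joint_velocities': array([-0.00026429, -0.00180867,  0.00086052,  0.00073434, -0.00069692,
        0.00097933]), 'effort': array([ 9.47124609e-04, -4.44241440e+01,  2.63036889e+01,  7.90231337e-03,
       -7.37243636e-05,  1.55083268e-05]), 'tcp_pos': array([ 174.88111313, -520.88295172,  230.55814868]), 'orientation': array([-3.13998683e+00, -1.88110073e-04,  3.23775921e-01]), 'contact_force': array([0.0606101 , 1.26862482, 1.2913971 ]), 'wrist_torque': array([-0.00879301,  0.00810018,  0.00869065]), 'opening': 0.9976207527659233}
```

View pics/top0.png

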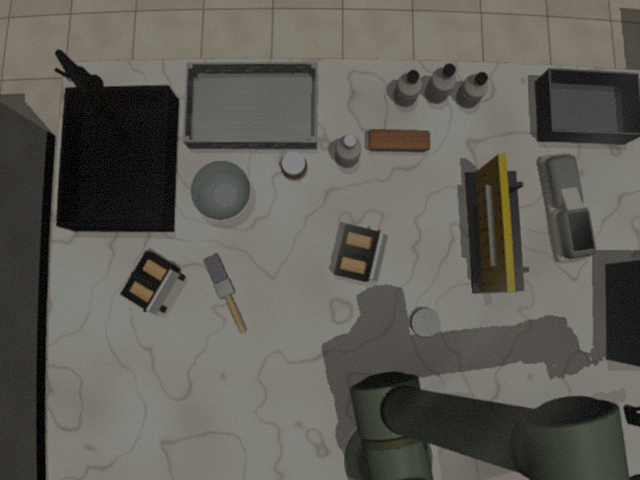

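View pics/side0.png

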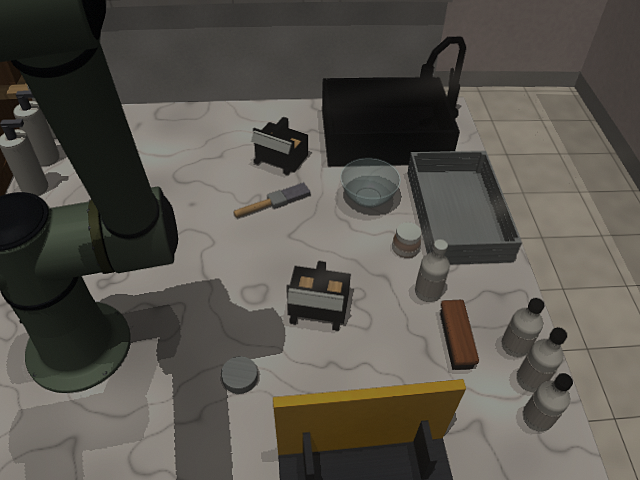

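The top view shows two caddies, at (357,252) and (153,282). The board is at (490,230), with its front facing image left (+y). The arm base is below (400,440), so the caddy at (357,252) should be nearest. I'll check that in a crop.

```bash
cat > h.py <<'E'
import numpy as np, cv2
from scipy.spatial.transform import Rotation as Ro
from bench import bot, imaging, solve_ik
def rpy(r): return Ro.from_euler('xyz',r)
def ray(m,uv):
    K=np.array(m["K"]); k=m["k1"]
    d=(np.array(uv,float)-K[:2,2])/np.array([K[0,0],K[1,1]]); p=d.copy()
    for _ in range(20): p=d/(1+k*(p@p))
    R=np.array(m["rotation"]); R=R if R.shape==(3,3) else rpy(R).as_matrix()
    v=R@np.array([p[0],-p[1],-1]); return np.array(m["position"],float),v/np.linalg.norm(v)
def onz(m,uv,z):
    o,v=ray(m,uv); return o+v*(z-o[2])/v[2]
def proj(m,P):
    K=np.array(m["K"]); R=rpy(m["rotation"]).as_matrix()
    c=R.T@(np.array(P,float)-np.array(m["position"])); p=np.array([c[0],-c[1]])/-c[2]
    p=p*(1+m["k1"]*(p@p)); return K[:2,:2]@p+K[:2,2]
def cross(m1,u1,m2,u2):
    o1,v1=ray(m1,u1);o2,v2=ray(m2,u2)
    s=np.linalg.lstsq(np.c_[v1,-v2],o2-o1,rcond=None)[0]
    a,b=o1+v1*s[0],o2+v2*s[1]; return (a+b)/2,np.linalg.norm(a-b)
E
python3 - <<'E'
from h import *
t=cv2.imread("pics/top0.png");s=cv2.imread("pics/side0.png")
f=lambda im,x,y,w,h:cv2.convertScaleAbs(cv2.resize(im[y:y+h,x:x+w],(400,300),interpolation=cv2.INTER_CUBIC),alpha=1.6,beta=15)
o=np.vstack([np.hstack([f(t,317,215,80,75*80//80),f(s,270,250,100,75+0)]),np.hstack([f(t,430,150,200,150),f(s,260,370,220,110)])])
cv2.imwrite("pics/crop.png",o)
T=imaging.camera_model("top");print(onz(T,(357,252),102),onz(T,(153,282),102))
E
```

```text
[497.96055597  85.50605089 102.        ] [424.54125577 551.2684512  102.        ]
```

View pics/crop.png

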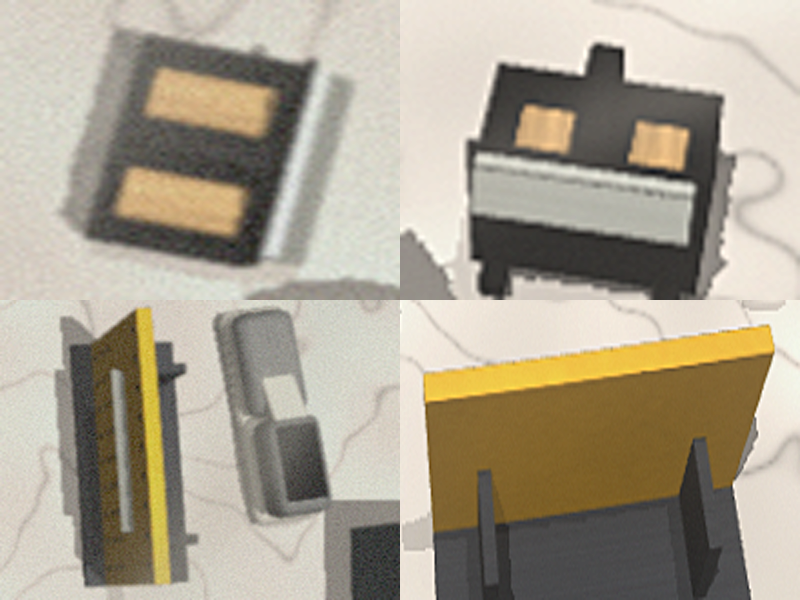

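The nearer caddy at (357,252), about 505 mm from the base, is the one meant; the other is about 696 mm away. Its strip faces the board. The board's front top edge runs from (498.5,155) to (508.5,291.5), and the cleat runs from (488,185) to (493,265). Now I'll measure.

```bash
python3 - <<'E'
from h import *
t=cv2.imread("pics/top0.png");s=cv2.imread("pics/side0.png")
T=imaging.camera_model("top");S=imaging.camera_model("side")
def orange(im,x,y,w,h):
    hsv=cv2.cvtColor(im,cv2.COLOR_BGR2HSV)[y:y+h,x:x+w]
    m=cv2.inRange(hsv,(5,80,90),(25,255,255))
    c=[k for k in cv2.findContours(m,0,2)[0] if cv2.contourArea(k)>40]
    return [(np.array(cv2.minAreaRect(k)[0])+[x,y],cv2.boxPoints(cv2.minAreaRect(k))+[x,y]) for k in c]
a=orange(t,317,215,80,75); b=orange(s,270,250,100,75)
print([x[0] for x in a],[x[0] for x in b])
a=sorted(a,key=lambda x:x[0][1]); b=sorted(b,key=lambda x:-x[0][0])
P=[cross(T,a[i][0],S,b[i][0]) for i in (0,1)]; print(P)
d=P[0][0]-P[1][0]; print("yaw of caddy +x (deg)",np.degrees(np.arctan2(d[1],d[0]))-90, "mid",(P[0][0]+P[1][0])/2)
for i in (0,1):
    q=np.array([onz(T,u,P[i][0][2])[:2] for u in a[i][1]]); e=np.diff(np.vstack([q,q[:1]]),axis=0); print(np.hypot(*e.T).round(1),np.degrees(np.arctan2(e[:,1],e[:,0])).round(1))
# strip top line (bright) z=~95 : crop (318,65)-(265,258)/5
print("strip top-view",[onz(T,(317+u/5,215+v/4),95) for u,v in((318,65),(265,258))])
# panel
A,B=onz(T,(498.5,155),205),onz(T,(508.5,291.5),205);print("panel front top T",A,B,np.linalg.norm(A-B))
A,B=onz(S,(273.9,397.1),205),onz(S,(463.5,379.5),205);print("S",A,B,np.linalg.norm(A-B))
print("bar tip side/top", onz(S,(270+207/4,250+45/4),114))
E
```

```text
[array([352.55882645, 264.76470947]), array([358.38235855, 239.97058868])] [array([334.30769348, 285.96154022]), array([305.84615326, 281.7692318 ])]
[(array([528.93286156,  80.19378525,  67.19235329]), np.float64(0.6366374957418001)), (array([470.84597574,  93.53920672,  67.47140475]), np.float64(0.48997796946881483))]
yaw of caddy +x (deg) -102.93912150824333 mid [499.88941865  86.86649598  67.33187902]
[27.9 54.9 27.9 54.8] [ -13.7 -103.6  166.1   76.4]
[27.7 55.3 27.7 55.2] [ -13.6 -103.6  166.2   76.5]
strip top-view [array([546.60705555,  31.08698729,  95.        ]), array([435.97530311,  55.14823588,  95.        ])]
panel front top T [ 703.65224436 -214.98227025  205.        ] [ 409.28493427 -231.04165843  205.        ] 294.80504946915914
S [ 407.80431013 -230.07604099  205.        ] [ 704.67727403 -216.44008628  205.        ] 297.1859619064807
bar tip side/top [504.07656044 108.84070317 114.        ]
```

The two views agree. Caddy grip is at about (499.7, 87) with its back at yaw -103.3°. The board front's top edge is centred at (556.3, -223.2) and the board's x axis has yaw -87.1°. Next I'll look at the cleat with the wrist camera, tilted towards the board, and check IK for the planned poses.

```bash
cat >> h.py <<'E'
PO=np.array([556.3,-223.2,0]); PY=np.radians(-87.1)
def bp(off,y,z): # board frame: off = distance in front of board
    return PO+Ro.from_euler('z',PY).apply([-off,y,z])
E
python3 - <<'E'
from h import *
for th in (-75,-65,-55,-45):
    for off,z in((180,185),(220,200)):
        q=solve_ik(bp(off,0,z),[np.pi,np.radians(th),PY]); print(th,off,None if q is None else np.round(q,2))
for ps in (-103.3,76.7): print("grasp",solve_ik([499.7,87,83],[np.pi,0,np.radians(ps)]))
for th in (0,10,20,25):
    s=solve_ik(bp(55,0,200),[np.pi,np.radians(th),PY]),solve_ik(bp(55,0,200),[np.pi,-np.radians(th),PY+np.pi]); print(th,s)
th=next(t for t in (-70,-65,-60,-55,-45) if solve_ik(bp(200,0,190),[np.pi,np.radians(t),PY]) is not None)
bot.move_ptp([500,-60,330],[np.pi,0,PY])
bot.move_ptp(bp(200,0,190),[np.pi,np.radians(th),PY])
m=imaging.camera_model("wrist"); im=imaging.capture("wrist"); cv2.imwrite("pics/w1.png",im)
import json; json.dump({k:np.array(v).tolist() for k,v in m.items()},open("w1.json","w"))
print(th,m["position"],m["rotation"],bot.get_state()["t"])
E
```

```text
-75 180 [ 0.31  0.85 -0.13  1.36 -1.2  -0.77]
-75 220 [ 0.38  0.88 -0.05  1.52 -1.16 -0.65]
-65 180 [ 0.28  0.7  -0.22  1.11 -1.08 -1.06]
-65 220 [ 0.35  0.73 -0.13  1.27 -1.05 -0.94]
-55 180 [ 0.24  0.59 -0.27  0.97 -0.94 -1.25]
-55 220 [ 0.31  0.61 -0.19  1.11 -0.92 -1.15]
-45 180 [ 0.18  0.5  -0.3   0.9  -0.78 -1.39]
-45 220 [ 0.25  0.51 -0.23  1.02 -0.77 -1.3 ]
grasp [ 0.02675696  0.40362897 -0.50434747  0.66281989  0.         -1.31191057]
grasp [ 0.02675696  0.40362897 -0.50434747  0.66281989  0.          1.82968208]
0 (array([-0.42268914,  0.40035173, -0.16550532,  1.00493928,  0.        ,
       -2.04410002]), array([-0.42268914,  0.40035173, -0.16550532,  1.00493928,  0.        ,
        1.09749263]))
10 (array([-0.50139508,  0.46005337, -0.08532359,  1.11762296,  0.14840073,
       -2.12966491]), array([-0.50139508,  0.46005337, -0.08532359,  1.11762296,  0.14840073,
        1.01192774]))
20 (array([-0.57169361,  0.53863195,  0.00270451,  1.24393151,  0.28161084,
       -2.22284394]), array([-0.57169361,  0.53863195,  0.00270451,  1.24393151,  0.28161084,
        0.91874871]))
25 (array([-0.60323374,  0.58419903,  0.04938035,  1.31234882,  0.34208585,
       -2.27267935]), array([-0.60323374,  0.58419903,  0.04938035,  1.31234882,  0.34208585,
        0.8689133 ]))
-70 [541.07560217  84.75955128 306.01622004] [ 9.41763635e-01 -1.26537056e-04 -3.09309560e+00] 3.9917
```

View pics/w1.png

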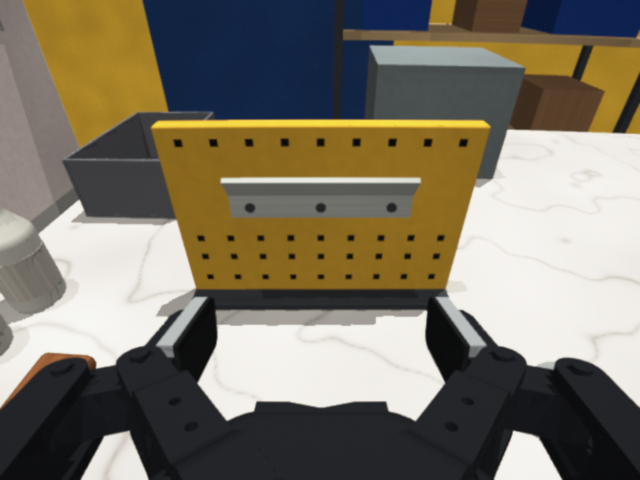

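The wrist view shows the board front with its top edge at v≈128 and its foot at v≈290. The cleat crest spans (222..420, 178) and the flange with screws is at v≈195–217. I'll read edges with a column profile and cast rays onto the board.

```bash
python3 - <<'E'
from h import *
import json
m=json.load(open("w1.json")); im=cv2.imread("pics/w1.png")
pr=im[:,270:300].mean(1).round().astype(int)
for v in list(range(118,134))+list(range(172,222))+list(range(284,296)): print(v,pr[v],end=";")
B=Ro.from_euler('z',PY)
def onb(uv,off):
    o,v=ray(m,uv); o=B.inv().apply(o-PO); v=B.inv().apply(v); p=o+v*(-off-o[0])/v[0]; return p.round(1)
print()
for uv in((157,127.5),(488,127.5),(195,290),(448,290)): print("brd",uv,onb(uv,0))
for v in(178,184,195,217): print(v,onb((222,v),20),onb((320,v),20),onb((420,v),20),"@0",onb((320,v),0), "@15",onb((320,v),15))
E
```

```text
118 [69 46 37];119 [ 69 114 141];120 [ 71 201 236];121 [ 72 221 246];122 [ 72 222 246];123 [ 72 222 246];124 [ 71 219 246];125 [ 66 207 242];126 [ 56 180 227];127 [ 42 141 184];128 [ 33 112 148];129 [ 30 104 138];130 [ 30 104 137];131 [ 30 104 137];132 [ 30 104 138];133 [ 30 104 137];172 [ 31 104 138];173 [ 31 104 138];174 [ 30 104 138];175 [ 33 105 138];176 [ 66 123 150];177 [141 176 188];178 [203 221 223];179 [226 233 233];180 [229 235 234];181 [223 230 229];182 [188 198 196];183 [127 135 133];184 [92 97 96];185 [86 91 90];186 [86 91 90];187 [87 91 90];188 [86 91 89];189 [85 90 89];190 [85 90 89];191 [85 90 89];192 [85 90 89];193 [85 89 88];194 [86 91 89];195 [ 94 100  98];196 [102 109 107];197 [106 112 110];198 [106 112 110];199 [106 112 110];200 [107 113 112];201 [108 114 113];202 [108 114 113];203 [107 113 112];204 [106 112 110];205 [105 111 110];206 [105 111 109];207 [105 111 110];208 [105 112 110];209 [106 112 110];210 [106 112 111];211 [106 112 111];212 [106 112 110];213 [104 110 109];214 [103 109 107];215 [102 108 107];216 [ 96 108 110];217 [ 74 106 120];218 [ 45 103 130];219 [ 32 102 134];220 [ 30 102 135];221 [ 30 102 135];284 [ 30 103 137];285 [ 30 103 137];286 [ 30 103 137];287 [ 30 101 133];288 [ 30  87 114];289 [32 60 76];290 [33 38 41];291 [33 32 31];292 [34 32 31];293 [34 32 31];294 [34 33 32];295 [34 32 31];
brd (157, 127.5) [ -0.  144.  204.3]
brd (488, 127.5) [   0.  -147.8  204.1]
brd (195, 290) [  0.  151.1   7.3]
brd (448, 290) [   0.  -153.7    6.7]
178 [-20.   88.1 164.8] [-20.    0.5 164.5] [-20.  -89.  164.6] @0 [  0.    0.5 154.7] @15 [-15.    0.5 162.1]
184 [-20.   89.1 158.8] [-20.    0.5 158.6] [-20.  -90.  158.7] @0 [  0.    0.5 148.4] @15 [-15.    0.5 156. ]
195 [-20.   90.9 147.6] [-20.    0.5 147.3] [-20.  -91.8 147.4] @0 [  0.    0.5 136.3] @15 [-15.    0.5 144.6]
217 [-20.   94.8 123.6] [-20.    0.6 123.4] [-20.  -95.8 123.4] @0 [ -0.    0.6 110.7] @15 [-15.    0.6 120.2]
```

The measured crest top is at about 163 mm. The known edges (204.2 for 205, 7 for 10) say to add about 1.5, so the crest is near 164.5 and the root near 141.5, with the cleat centred on the board. Now I'll go above the caddy and check with the wrist camera before grasping.

```bash
python3 - <<'E'
from h import *
import json
bot.move_ptp([499.7,87,240],[np.pi,0,np.radians(-103.3)])
m=imaging.camera_model("wrist"); im=imaging.capture("wrist"); cv2.imwrite("pics/w2.png",im)
json.dump({k:np.array(v).tolist() for k,v in m.items()},open("w2.json","w"))
C=Ro.from_euler('z',np.radians(-103.3)); G=np.array([499.7,87,102])
for n,p in dict(barback=(30,0,12),barfront=(-30,0,12),stripL=(42.5,55,-7),stripR=(42.5,-55,-7),edgeL=(57.5,55,-28),edgeR=(57.5,-55,-28)).items():
    uv=proj(m,G+C.apply(p)); print(n,uv.round(1)); cv2.circle(im,tuple(int(round(x)) for x in uv),3,(0,0,255),1)
cv2.imwrite("pics/w2a.png",im); print(bot.get_state()["t"])
E
```

```text
barback [320.8 195.6]
barfront [321.  269.4]
stripL [252.6 176.8]
stripR [388.9 176.5]
edgeL [256.3 156.6]
edgeR [385.2 156.3]
5.0917
```

View pics/w2a.png

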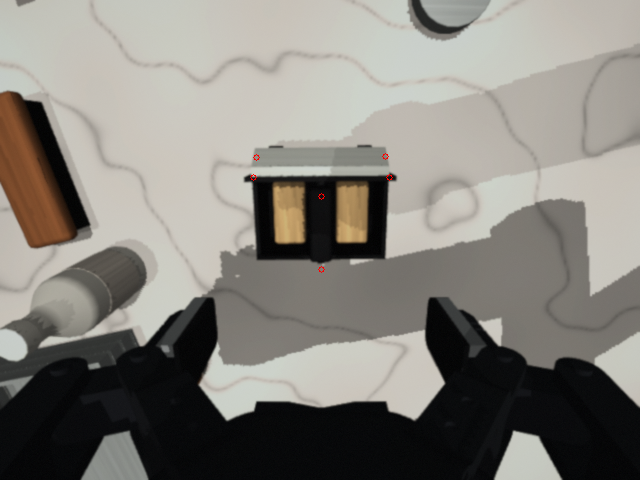

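The wrist view shows the right caddy with the bar along v≈186–262 and the strip at v≈148–178. My predicted marks sit about 8 px (6 mm) lower, so I'll quantify that.

```bash
python3 - <<'E'
from h import *
import json
m=json.load(open("w2.json")); im=cv2.imread("pics/w2.png"); print(m["position"],m["rotation"],bot.get_state()["tcp_pos"])
g=cv2.cvtColor(im,cv2.COLOR_BGR2GRAY)
print("u320",list(enumerate(g[140:275,317:324].mean(1).round().astype(int).tolist(),140)))
print("row225",list(enumerate(g[215:235,300:345].mean(0).round().astype(int).tolist(),300)))
C=Ro.from_euler('z',np.radians(-103.3)); G=np.array([499.7,87,102])
hsv=cv2.cvtColor(im,cv2.COLOR_BGR2HSV); k=cv2.inRange(hsv,(5,60,90),(30,255,255)); k[:,:240]=0;k[:,400:]=0
for c in cv2.findContours(k,0,2)[0]:
    if cv2.contourArea(c)>200:
        r=cv2.minAreaRect(c); print(r, C.inv().apply(onz(m,r[0],67.3)-G), C.inv().apply(onz(m,r[0],72)-G))
for n,uv,z in(("wall top",(320,178),100),("barback",(320,186),114),("barfront",(320,262),114),("striplow",(320,148),74),("wallL",(246,178),100),("wallR",(395,178),100)): print(n,C.inv().apply(onz(m,uv,z)-G).round(1))
E
```

```text
[483.27362042903513, 17.096974233204968, 383.8607915955938] [-0.27786325603724027, -0.0007615009904802239, 2.9072538089918143] [499.19755778  86.51328538 239.47052414]
u320 [(140, 189), (141, 182), (142, 180), (143, 180), (144, 180), (145, 180), (146, 174), (147, 161), (148, 146), (149, 143), (150, 144), (151, 145), (152, 146), (153, 146), (154, 146), (155, 145), (156, 144), (157, 143), (158, 145), (159, 147), (160, 147), (161, 147), (162, 146), (163, 145), (164, 143), (165, 149), (166, 177), (167, 202), (168, 209), (169, 209), (170, 208), (171, 207), (172, 207), (173, 206), (174, 194), (175, 149), (176, 75), (177, 31), (178, 25), (179, 24), (180, 24), (181, 21), (182, 18), (183, 18), (184, 16), (185, 10), (186, 7), (187, 6), (188, 6), (189, 9), (190, 12), (191, 14), (192, 15), (193, 16), (194, 16), (195, 16), (196, 15), (197, 16), (198, 16), (199, 15), (200, 15), (201, 15), (202, 16), (203, 15), (204, 16), (205, 16), (206, 16), (207, 15), (208, 15), (209, 15), (210, 15), (211, 16), (212, 15), (213, 15), (214, 15), (215, 15), (216, 15), (217, 15), (218, 15), (219, 14), (220, 14), (22
[... 934 characters left out ...]
 13), (330, 11), (331, 8), (332, 6), (333, 6), (334, 10), (335, 28), (336, 64), (337, 103), (338, 132), (339, 149), (340, 152), (341, 152), (342, 154), (343, 157), (344, 158)]
((351.7222900390625, 213.1065673828125), (30.503849029541016, 58.33478927612305), 1.1691393852233887) [  6.76259941 -28.05209793 -34.7       ] [  7.72831861 -27.63419056 -30.        ]
((288.5243835449219, 212.7804718017578), (60.37677764892578, 30.547588348388672), 88.21009063720703) [  7.2006606   29.34991356 -34.7       ] [  8.15987587  28.91556928 -30.        ]
wall top [41.9  0.6 -2. ]
barback [37.4  0.6 12. ]
barfront [-23.7   0.8  12. ]
striplow [ 64.4   0.6 -28. ]
wallL [42.1 59.4 -2. ]
wallR [ 41.8 -59.   -2. ]
```

The bar reads 61 mm long (60 expected), with its centre 6–7 mm further back. The side view's bar tip at (504,108.8) agrees with that, so the brush centroid was biased by occlusion. The grip point is therefore about (498.9, 80.7). Grasping there.

```bash
python3 - <<'E'
from h import *
G=np.array([498.9,80.7]); o=[np.pi,0,np.radians(-103.3)]
bot.movel([*G,150],o,200)
print(bot.movel([*G,82],o,80,threshold=10)); s=bot.get_state(); print(s["tcp_pos"],s["contact_force"])
bot.grip(0.0,70); s=bot.get_state(); print("open",s["opening"],s["contact_force"],s["tcp_pos"])
bot.movel([*G,112],o,40); bot.dwell(.3); s=bot.get_state(); print("open",s["opening"],s["contact_force"],s["wrist_torque"],s["tcp_pos"],s["t"])
bot.movel([*G,240],o,120)
E
```

```text
False
[499.35438614  80.7000485   82.44571265] [ 0.35041014 -0.6850026  -0.79927399]
open 0.20006594446850565 [-1.03107189  0.98508184  3.94095419] [498.89962185  80.88555763  82.22702475]
open 0.20063841344558198 [ 1.3497979   0.64015951 -2.83885573] [-0.00605662 -0.01297762 -0.00089306] [498.77057064  80.70607844 111.8145833 ] 8.525
```

Opening 0.20 is about 17 mm, which matches the bar, and the load is about 3–4 N. Next I'll carry it to the board, tip it 20° above the cleat, and find the board by a gentle touch of the strip edge.

```bash
cat >> h.py <<'E'
ZR=141.5
def edge(e,h,th,y=0): # TCP pose for strip_edge e mm off the board, h above root, tilt th deg
    t=np.radians(th); Rc=Ro.from_euler('xyz',[0,t,PY]); return bp(e,y,ZR+h)-Rc.apply([57.5,0,-8]),[np.pi,t,PY]
def cur(th): # (e,y,h) of strip_edge from the present TCP
    Rc=Ro.from_euler('xyz',[0,np.radians(th),PY]); E=bot.get_state()["tcp_pos"]+Rc.apply([57.5,0,-8])-PO
    b=Ro.from_euler('z',-PY).apply(E); return np.array([-b[0],b[1],b[2]-ZR]).round(1)
def st(l=""): s=bot.get_state(); print(l,"F",s["contact_force"].round(1),"M",s["wrist_torque"].round(2),"op",round(s["opening"],3),"t",round(s["t"],2))
E
python3 - <<'E'
from h import *
bot.move_ptp(*edge(110,60,0)); bot.move_ptp(*edge(70,50,20)); bot.dwell(.2); st("pre")
p,o=edge(25,36,20); bot.movel(p,o,60); bot.dwell(.3); st("near"); print(cur(20))
m=imaging.camera_model("wrist"); im=imaging.capture("wrist"); cv2.imwrite("pics/w3.png",im)
p,o=edge(-5,36,20); print(bot.movel(p,o,12,threshold=3)); print(cur(20)); st("touch")
p=cur(20); q,o=edge(p[0]+3,36,20); bot.movel(q,o,20); bot.dwell(.2); print(cur(20)); st("off")
im=imaging.capture("side"); cv2.imwrite("pics/s3.png",im)
E
```

```text
pre F [ 0.2  0.6 -2.2] M [-0.69  0.   -0.02] op 0.204 t 10.97
near F [-0.2 -0.  -2.9] M [-0.58 -0.07 -0.02] op 0.201 t 12.21
[25.3  0.  36.2]
True
[ 3.3 -0.5 35.2]
touch F [-0.2  0.2 -3.5] M [-0.5  -0.06 -0.01] op 0.201 t 13.95
[ 6.3 -0.1 35.9]
off F [ 0.5  0.5 -4. ] M [-0.65 -0.06 -0.04] op 0.201 t 14.46
```

View pics/w3.png

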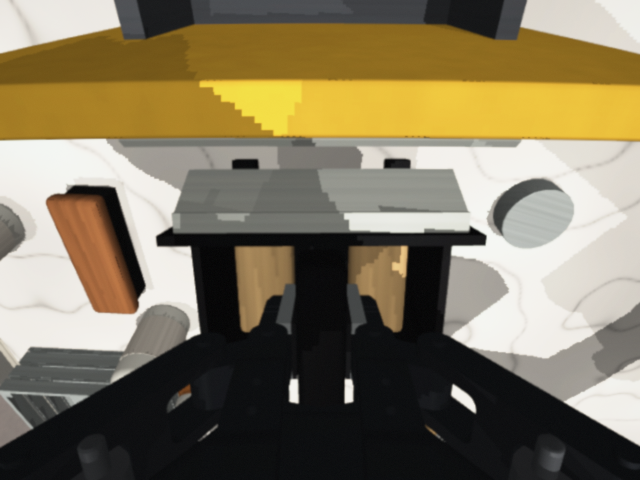

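The wrist view shows the strip's lower edge (187–458, v≈170) parallel to the board's front edge (v≈138), with the brushes and bar square to the jaws. The touch at e=3.3 (2.4 expected) may have been noise, so I'll confirm it with small steps.

```bash
cat >> h.py <<'E'
def F(n=8):
    a=[]
    for _ in range(n): bot.dwell(.015); s=bot.get_state(); a.append(np.r_[s["contact_force"],s["wrist_torque"][0]])
    return np.mean(a,0).round(2)
E
python3 - <<'E'
from h import *
f0=F(20); print(f0)
for e in np.arange(5,-2.1,-.7):
    p,o=edge(e,36,20); bot.movel(p,o,15); f=F()-f0; print(cur(20),f.round(2))
    if abs(f[1])>1.5: break
print(bot.get_state()["t"])
E
```

```text
[ 0.02 -0.   -3.04 -0.61]
[ 5. -0. 36.] [-0.13 -0.16 -0.4   0.  ]
[ 4.3 -0.  36. ] [-0.02 -0.04 -0.01  0.01]
[ 3.6  0.  36. ] [0.04 0.39 0.06 0.  ]
[ 3.3  0.  36. ] [0.15 1.78 0.41 0.47]
16.375
```

Contact is confirmed at e≈3.4, 1.0 mm from nominal. Backing off to a true e of about 5.4, lowering tilted into the groove, then turning it upright about the strip edge.

```bash
python3 - <<'E'
from h import *
E=6.4
p,o=edge(E,36,20); bot.movel(p,o,20); f0=F(15)
for h in (30,26,23,20,17.5):
    p,o=edge(E,h,20); hit=bot.movel(p,o,12,threshold=4); f=F(6)-f0; print(h,hit,cur(20),f.round(2))
    if hit or np.abs(f[:3]).max()>1.5: break
else:
    for th in (15,10,5,0):
        p,o=edge(E,17.5,th); hit=bot.movel(p,o,15,threshold=4); f=F(6)-f0; print(th,hit,cur(th),f.round(2))
        if hit or np.abs(f[:3]).max()>1.8: break
print(bot.get_state()["t"]); cv2.imwrite("pics/s4.png",imaging.capture("side")); cv2.imwrite("pics/w4.png",imaging.capture("wrist"))
E
```

```text
30 False [ 6.4  0.  30.1] [-0.13  0.03  0.46  0.  ]
26 False [ 6.4  0.  26. ] [-0.12 -0.05  0.09  0.01]
23 False [ 6.4  0.  23. ] [-0.29 -0.05  0.12  0.02]
20 False [ 6.4  0.  20. ] [-0.26  0.08  0.24  0.  ]
17.5 False [ 6.4  0.  17.5] [-0.39  0.54  0.29  0.  ]
15 False [ 6.2  0.  17.5] [-0.14 -0.03  0.31  0.15]
10 False [ 6.1  0.  17.5] [-0.05 -0.34  0.13  0.3 ]
5 False [ 6.1  0.1 17.6] [-0.42  0.05  0.07  0.48]
0 False [ 6.1  0.1 17.6] [-0.31 -0.36  0.25  0.61]
22.1083
```

View pics/w4.png

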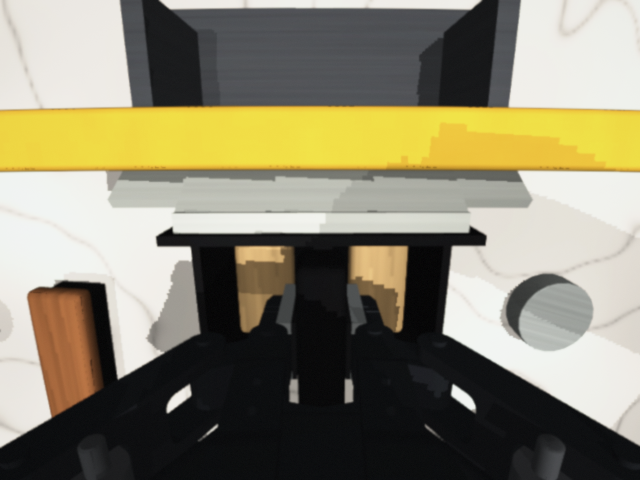

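```bash
python3 - <<'E'
from h import *
w=cv2.imread("pics/w4.png")[155:255,90:550]; s=cv2.imread("pics/s4.png")[300:450,240:480]
g=cv2.cvtColor(w,cv2.COLOR_BGR2GRAY); w=cv2.cvtColor(cv2.createCLAHE(4,(4,4)).apply(g),8)
cv2.imwrite("pics/c4.png",np.vstack([cv2.resize(w,(800,174*2),interpolation=2)[:300],cv2.resize(s,(800,300),interpolation=2)]))
E
```

View pics/c4.png

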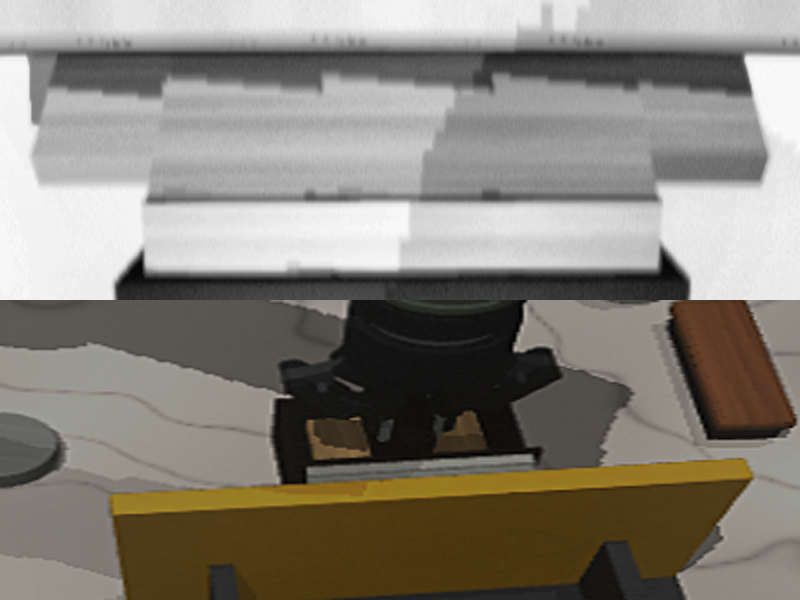

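Confirmed: the strip's face covers the middle of the cleat and reaches behind it. Now I'll move in gently until the heel touches, then lower in small steps while watching the force.

```bash
python3 - <<'E'
from h import *
f0=F(15); print(f0)
for e in np.arange(5.4,0,-.6):
    p,o=edge(e,17.5,0); bot.movel(p,o,15); f=F(6)-f0; print(cur(0),f.round(2))
    if f[1]>1.2: break
e=cur(0)[0]+.2; print("e",e)
p,o=edge(e,17.5,0); bot.movel(p,o,10)
for h in np.r_[14,np.arange(12,3,-.8)]:
    p,o=edge(e,h,0); hit=bot.movel(p,o,12,threshold=4.5); f=F(6)-f0; print(round(h,1),hit,cur(0),f.round(2))
    if hit or f[2]>1.8 or abs(f[1])>3: break
st()
E
```

```text
[-0.    0.07 -3.28  0.  ]
[ 5.4 -0.  17.5] [0.04 0.02 0.35 0.02]
[ 4.8  0.  17.5] [ 0.31  0.22 -0.23  0.02]
[ 4.2 -0.  17.5] [ 0.21 -0.1   0.2   0.01]
[ 3.6 -0.  17.5] [-0.08  0.3  -0.03  0.04]
[ 3.3  0.  17.5] [0.33 1.67 0.65 0.37]
e 3.5
14.0 False [ 3.4 -0.1 13.9] [-0.16  0.25 -0.04  0.09]
12.0 False [ 3.4 -0.  12. ] [ 0.14  0.19 -0.33  0.09]
11.2 False [ 3.5  0.  11.2] [-0.09  0.29 -0.2   0.08]
10.4 False [ 3.5 -0.  10.4] [ 0.02  0.04 -0.1   0.04]
9.6 False [ 3.5 -0.   9.6] [-0.19 -0.1  -0.07  0.06]
8.8 False [ 3.5 -0.   8.8] [ 0.06  0.1  -0.15  0.07]
8.0 False [3.5 0.1 8. ] [0.27 0.2  0.14 0.04]
7.2 False [3.4 0.3 7.6] [-0.48  0.58  3.77  0.09]
 F [-0.3  0.8  1. ] M [ 0.08  0.06 -0.24] op 0.196 t 27.52
```

It landed at h=7.6 (about 8 expected) with the full weight of about 3.3 N taken and the heel on the board. Releasing and backing straight up.

```bash
python3 - <<'E'
from h import *
bot.grip(0.35); st("open"); bot.grip(0.7); bot.dwell(.2); st()
cv2.imwrite("pics/w5.png",imaging.capture("wrist"))
s=bot.get_state(); p=s["tcp_pos"]+np.array([0,0,60]); print(bot.movel(p,None,60,threshold=8)); bot.movel(p+[0,0,60],None,120)
bot.move_ptp([530,20,340],[np.pi,0,PY]); bot.move_ptp(bp(220,0,235),[np.pi,np.radians(-62),PY]); bot.dwell(.2)
m=imaging.camera_model("wrist"); w=imaging.capture("wrist"); cv2.imwrite("pics/w6.png",w)
import json; json.dump({k:np.array(v).tolist() for k,v in m.items()},open("w6.json","w")); st("end")
t=imaging.capture("top"); cv2.imwrite("pics/t6.png",t)
cv2.imwrite("pics/c6.png",np.hstack([cv2.resize(w,(480,360)),cv2.resize(t[130:310,420:580],(320,360))]))
E
```

```text
open F [1.3 0.7 0.3] M [ 0.03 -0.01 -0.  ] op 0.353 t 27.8
 F [-0.3 -1.2  0.2] M [-0.01  0.03 -0.08] op 0.702 t 28.4
False
end F [-1.  -0.   0.7] M [0.84 0.03 0.02] op 0.701 t 32.25
```

View pics/c6.png

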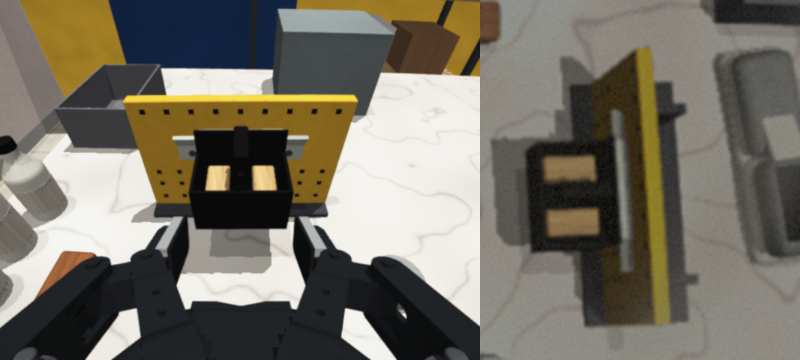

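The caddy hangs on the cleat, centred, parallel to the board, and not touched. One numeric check of uprightness, then I'll hand it in.

```bash
python3 - <<'E'
from h import *
import json
m=json.load(open("w6.json"))
for n,off,y,z,ob in (("wallL",22,60,175.5,(260,172)),("wallR",22,-60,175.5,(384,172)),("frontrimL",102,60,145.5,(253,253)),("frontrimR",102,-60,145.5,(388,253)),("frontbotL",102,60,75.5,(257,304))): print(n,proj(m,bp(off,y,z)).round(1),"seen",ob)
g=cv2.cvtColor(cv2.imread("pics/w6.png"),6); print([ (v,int(x)) for v,x in enumerate(g[160:320,276:284].mean(1),160) if v%1==0 and abs(int(g[v,276:284].mean())-int(g[v-2,276:284].mean()))>15])
bot.sign_off()
E
```

```text
wallL [257.9 173.7] seen (260, 172)
wallR [383.  173.3] seen (384, 172)
frontrimL [250.7 255.9] seen (253, 253)
frontrimR [390.9 255.4] seen (388, 253)
frontbotL [260.6 304.3] seen (257, 304)
[(171, 116), (173, 89), (174, 41), (175, 16), (176, 11), (220, 52), (221, 109), (222, 145), (223, 159), (224, 165), (253, 161), (254, 92), (255, 38), (256, 20), (257, 15), (304, 29), (305, 76), (306, 128), (307, 150), (308, 154)]
the job is handed in; nothing more can be done
```

I hung the nearer black caddy (about 505 mm from the base) on the cleat and handed the job in after about 32 s of the 59 s.

**How it went:**
- I picked it up by its handle and tipped it 20° towards the board. I touched the strip's edge lightly to the board face (stepped confirmation about 1.8 N) to find the distance.
- I lowered it behind the cleat crest and turned it upright with no contact felt.
- I eased the feet to the board (about 1.7 N) and lowered until the cleat took the weight. Force changed by 3.8 N against a load of about 3.3 N, so it pressed only about 0.5 N beyond the weight.

**Last checks:**
- **Seating:** it came to rest with the strip edge 7.6 mm above the root I estimated by eye (141.5 mm up the board), against about 8 mm expected.
- **Pose after release:** in the wrist picture the caddy's corners lie within about 4 px of where an upright, flush, centred caddy should be. The top view shows it parallel to the board, and the gripper is clear.

**What disagreed:**
- My first position for the caddy, taken from the brushes, was about 6 mm off. I corrected it from the handle bar before grasping.
- The first timed touch on the board was unclear, so I repeated it in small steps and got the same distance.
- The cleat-height picture read the board's known edges 1–3 mm low. I corrected for that, and the contact height agreed.

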